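Seat the sample cell in the light bench

TASK

Take the tall sample cell by its tab and seat it in the well of the light bench, with its clear faces towards the lamp and the detector so that the light passes through them: feel for the fence, slide the cell down it past the spring until it stands upright on the well floor, and let go. The carriage is not exactly in the middle of the bench and the cell is glass, so work gently by feel and never force or bang it. Leave everything else on the desk where it is.

Things in the scene. Friction and masses are not known exactly. Their poses are not given: they have to be found in the camera images.
- cell: Tall loose glass cell, 0.09-0.15 kg: 30 x 30 mm, 60 tall, grey plates at foot and top; grey tab on top 12 mm thick (x), 22 wide (y), 36 tall; 96 overall. Origin: centre of underside, z up. Clear faces look to +y and -y; the +x and -x sides are frosted white. Pinch the tab's flat sides, which look to +x and -x. A half turn makes no difference. It starts standing on the desk.
- bench: Light bench, fixed: dark plate 90 (x) x 280 (y) x 12 mm, origin at the centre of its underside, z up. Light runs along y at x = 0, 62 mm above the desk. Lamp housing at y = -137 to -87 mm, 104 tall, nose to y = -66; detector housing at y = 87 to 137, 96 tall, nose to y = 72. A carriage with a square well is clamped in between (see the well, fence and presser points).
- well (a point): Point on the bench (not on the carriage) where the well floor's centre is when the carriage is in mid position: 20 mm above the desk, bench x = y = 0. The carriage was clamped anywhere up to 8 mm either way along bench y; this offset is unmeasured and must be felt; it will not slip. Side walls: inner faces 16.2 mm either side in x, tops 50 mm above the desk, then lips flaring to 21 mm at 58 mm.
- fence (a point): Nominal fence face, a point on the bench at y = +16 mm, 78 mm above the desk (shifts with the carriage, unmeasured, up to 8 mm). The fence is two posts on the +y side of the well, tops 78 mm above the desk, gap between for the light. A cell touching it above the well (cell centre 1 mm to +y of the carriage middle) slides straight down it, needing 2 to 7 N down. Elsewhere along y it lands on posts or jams.
- presser (a point): Nominal face of the steel spring presser on the well's -y side, a point on the bench at y = -10 mm, 30 mm above the desk (shifts with the carriage likewise). Its top slopes away from the well, up to 54 mm above the desk. The cell's foot pushes it back towards -y, about 0.5 N at first, 2 N at the end, as far as y = -15.6 mm only; rigid stops beside it: faces y = -16 mm, tops 50 mm.
- wide_cell: Bystander: a wider, lower cell, 46 x 46 mm and 44 mm tall with a 14 mm tall tab, too large for the well. Origin under its centre.
- jar: Bystander: small round lidded jar, 44 mm across, 55 mm tall. Origin under its centre.
- tape: Bystander: roll of tape lying flat, 100 mm across, 25 mm high. Origin under its centre.
- spray_can: Bystander: spray can, 54 mm across, 160 mm tall. Origin under its centre.
- paint_tube: Bystander: paint tube lying flat, about 130 x 40 x 18 mm. Origin under its middle.
- cases: Bystander: stack of disc cases, 142 x 125 x 60 mm. Origin under its centre.
- palette_knife: Bystander: palette knife lying flat, about 200 mm long. Origin under its middle.
There are look-alikes about, which are no part of the job. Leave any red look-alike of the cell alone.

How it is judged:
By the outcome, as a careful person would: the job done as asked, in the order asked, and still so for the second after the job is handed in, with the robot touching nothing.
It also fails if it takes over 56 s, if anything falls off the work surface, if the arm or the gripper's body presses on something with over 40 N, if the wrist force passes 120 N, or if a joint passes its speed limit or range.

ROBOT

A 7-joint arm with a two-finger parallel gripper is mounted at the origin on the work surface. World frame = base frame: x ahead of the robot, y to its left, z up, the work surface at z = 0. Lengths are in m, angles in degrees, forces in N, time in s.
With the tool pointing down it reaches from about 0.35 to 0.775 m from the base axis. Payload 3.1 kg.
Tool frame: the origin (TCP) lies between the finger pads; the fingertips stand 14 mm ahead of it and the grasp point (between the pads) lies 5 mm behind it; y points along the fingers, x is the direction in which the jaws open and shut, and the axes are right-handed (so a half turn about y gives the same grasp; the last joint's range is limited). The gripper opens to 85 mm and grips with 20 to 120 N. Pads are 22 mm wide; open, the fingers measure 114 mm over their backs; the gripper's body (76 mm by 85 mm) begins 54 mm behind the grasp point. The pads swing forward as they close: fully open they stand 13 mm farther back than shut.
Start: joints at [-75.842, 17.813, 0.802, 86.603, -0.252, 75.585, -1.558], TCP at [0.157, 0.527, 0.223] pointing down, gripper open.
Joint ranges: [-154.91, 154.91], [-16.99, 109.72], [-72.82, 74.43], [7.12, 147.25], [-82.49, 262.49], [11.32, 116.49], [-174.64, 174.64]. Speed limits (degrees/s): [159.86, 159.86, 180, 180, 180, 180, 180].

INTERFACE

Orientations are given as a 3x3 rotation matrix whose columns are the frame's x, y, z axes.
In Python, from station import manip gives the robot as it stands.
- The arm moves only by the tool move_arm, never from a script. Its argument "moves" is a list of rows, each a list of 7 numbers: the shift along the tool's x, y, z in mm, then the turn, a rotation vector about the tool's x, y, z in rad, then the closure in counts, from 0 (fully open) to 255 (shut). In form: [[x, y, z, rx, ry, rz, fingers], ...]. A call has 1 to 20 rows; each row is the pose to reach, as a shift and turn from the pose commanded when the call began, along the tool's axes at that moment; what a row does not reach only later rows make up. A row lasts 1/12 s, in which the tool goes at most 41.7 mm and 7.16 degrees, less where a joint would pass 70% of its speed; a pose out of reach is approached as far as the arm can. A call with a gripper value outside its range is refused whole. The fingers move at their own pace and stop on an object; the grip force is fixed at half the most. Time passes only in rows, so rows that repeat a pose let the fingers close. It gives the time, the measured TCP pose, the force and the opening at its end, in the units of the state.
- manip.get_state(): the state, without advancing time (a new reading comes with each control period).
- manip.capture(name): name is "scene" or "top" or "wrist"; returns the picture (400x640x3 uint8, red, green, blue); there is no depth.
- manip.camera_model(name): a dict with "camera_matrix" (3x3 intrinsics, pixels), "D" ([k1, k2, p1, p2, k3] as OpenCV has them; the pictures are not rectified), "rvec" (rotation vector, rad) and "tvec" (3), from world to camera coordinates, as OpenCV has them; the wrist camera has in their place "T_tool_cam" (4x4, takes a point from camera to tool coordinates, whose origin is the TCP and whose axes are the tool frame's). Camera axes: x right, y down, z forward; pixel columns grow to the right and rows downward; lengths in m; the calibration is good to about 2 mm. A picture is of the moment at which its call begins: read the wrist's pose just before it. camera_model takes no time and is no camera call.
- manip.close_job(): hands the job in, once; it reports no verdict.
The state is a dict: "clock": time; "joint_positions": joint angles; "qvel": joint speeds; "joint_efforts": joint torques, N m; "position": TCP position; "eef_rot": TCP orientation; "contact_force": force on the tool from outside, world axes, zero at the start; "wrist_torque": the same for the moment, N m; "opening": finger opening in m.
Only numpy, scipy, OpenCV 4.12 (cv2) and the standard library are available. Lean on these libraries where they do the work, as an engineer would, in place of code of your own. Each camera call takes 0.05 s, during which the arm holds its last target.

## Working session

There is one attempt and no reset: what is moved stays moved. The work goes in short steps, Python scripts to look and compute and a tool call to move; the robot and the scene stay as the last step left them, time stands still between calls to the robot, and variables do not carry over. Pictures are saved under pics/ and viewed, and the job is handed in when it is done.

Besides the shell and the picture viewer there is one more tool, called after "Emit:" by a JSON object that holds its "method" and its "body". move_arm: Moves the arm, as the interface text tells. Its arguments: {"type":"object","properties":{"moves":{"type":"array"}},"required":["moves"]}

```bash
mkdir -p pics; ls; python3 - <<'E'
from station import manip
import cv2
s=manip.get_state()
print(s)
for n in("scene","top","wrist"):
    im=manip.capture(n); cv2.imwrite(f"pics/{n}0.png",im[:,:,::-1])
    print(n,manip.camera_model(n))
E
```

```text
pics
{'clock': 0.0, 'joint_positions': array([-75.8432814 ,  17.86053456,   0.80179796,  86.69351171,
        -0.25186952,  75.58501074,  -1.55864791]), 'qvel': array([ 0.01099937,  0.11821532,  0.02355703,  0.08654949,  0.04979069,
       -0.02638727,  0.03167445]), 'joint_efforts': array([ 2.96248129e-05, -3.79914594e+01,  1.45929535e-01, -2.30587846e+01,
        1.20995915e-02,  1.40080287e-02, -4.71735504e-06]), 'position': array([0.15640519, 0.52649173, 0.22150924]), 'eef_rot': array([[ 2.84714337e-01, -5.83784422e-04, -9.58612229e-01],
       [ 9.58609417e-01, -2.32411303e-03,  2.84714917e-01],
       [-2.39413530e-03, -9.99997129e-01, -1.02087057e-04]]), 'contact_force': array([-0.0842356 ,  0.32857199, -0.34331281]), 'wrist_torque': array([ 0.01495038,  0.02160039, -0.00090546]), 'opening': 0.08531758622591668}
scene {'camera_matrix': array([[469.02916699,   0.        , 319.67688843],
       [  0.        , 469.02916699, 196.14690448],
       [  0.        ,   0.        ,   1.        ]]), 'D': array([-0.04239006,  0.        ,  0.        ,  0.        ,  0.        ]), 'rvec': arr
[... 379 characters left out ...]
7116, -2.17146888,  0.05002639]), 'tvec': array([0.07886159, 0.51075621, 1.29367812])}
wrist {'camera_matrix': array([[294.77714464,   0.        , 314.74461052],
       [  0.        , 294.77714464, 197.52519594],
       [  0.        ,   0.        ,   1.        ]]), 'D': array([-0.04464124,  0.        ,  0.        ,  0.        ,  0.        ]), 'T_tool_cam': array([[ 9.99999796e-01, -2.39397563e-04,  5.91508797e-04,
         7.32173370e-04],
       [-6.33265789e-04, -2.58221146e-01,  9.66085627e-01,
        -1.50828613e-01],
       [-7.85384648e-05, -9.66085805e-01, -2.58221245e-01,
         6.50569364e-02],
       [ 0.00000000e+00,  0.00000000e+00,  0.00000000e+00,
         1.00000000e+00]])}
```

View images.

View pics/top0.png

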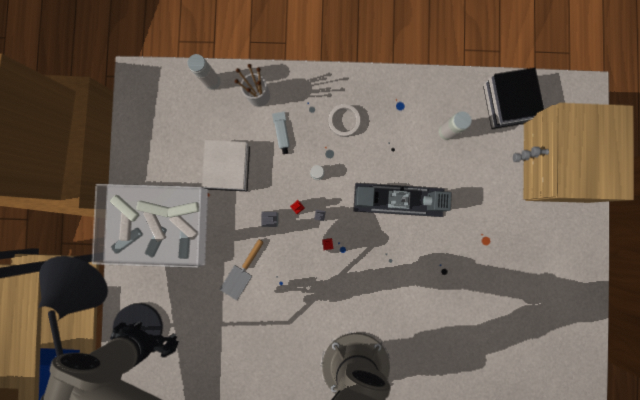

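View pics/scene0.png

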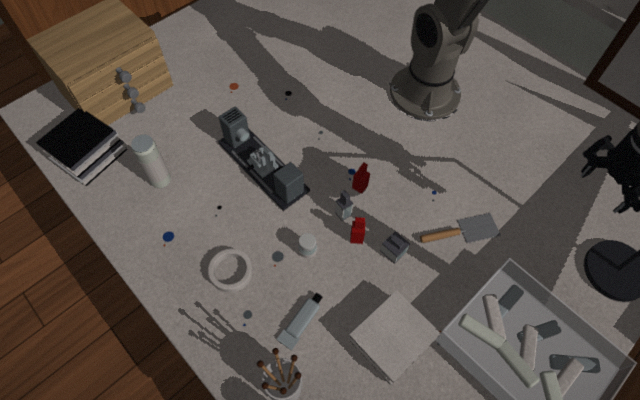

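View pics/wrist0.png

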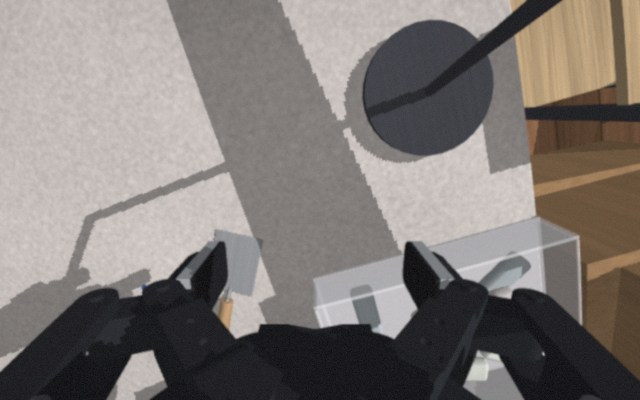

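```bash
python3 - <<'E'
import cv2
t=cv2.imread("pics/top0.png");s=cv2.imread("pics/scene0.png")
a=cv2.resize(t[170:260,240:460],None,fx=3.6,fy=3.6,interpolation=cv2.INTER_CUBIC)
b=cv2.resize(s[95:265,205:415],None,fx=3.5,fy=3.5,interpolation=cv2.INTER_CUBIC)
cv2.imwrite("pics/t1.png",a);cv2.imwrite("pics/s1.png",b)
E
```

```text
(no output)
```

View pics/t1.png

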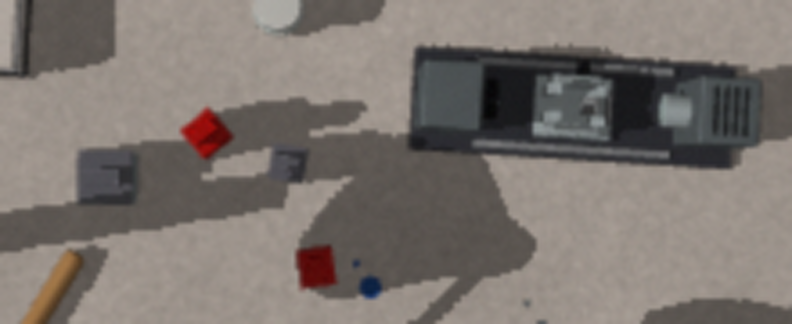

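View pics/s1.png

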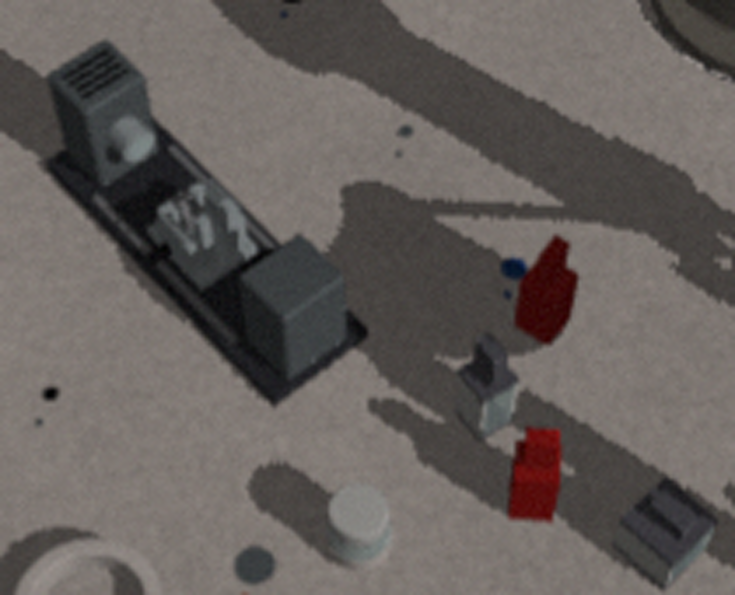

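```bash
cat > h.py <<'E'
import cv2,numpy as np
from station import manip
def cam(n,state=None):
    m=manip.camera_model(n);K=m["camera_matrix"];D=m["D"]
    if "rvec" in m:
        R=cv2.Rodrigues(m["rvec"])[0];t=m["tvec"]
    else:
        T=np.eye(4);T[:3,:3]=state["eef_rot"];T[:3,3]=state["position"]
        W=T@m["T_tool_cam"];R=W[:3,:3].T;t=-R@W[:3,3]
    return K,D,R,t
def ray(c,px):
    K,D,R,t=c
    p=cv2.undistortPoints(np.array(px,float).reshape(-1,1,2),K,D).reshape(-1,2)
    d=np.c_[p,np.ones(len(p))]@R
    return -R.T@t,d
def plane(c,px,z):
    o,d=ray(c,px); return o+d*((z-o[2])/d[:,2])[:,None]
def proj(c,X):
    K,D,R,t=c
    return cv2.projectPoints(np.array(X,float).reshape(-1,3),cv2.Rodrigues(R)[0],t,K,D)[0].reshape(-1,2)
def tri(cs,pxs):
    A=0;b=0
    for c,p in zip(cs,pxs):
        o,d=ray(c,[p]);d=d[0]/np.linalg.norm(d[0]);M=np.eye(3)-np.outer(d,d);A=A+M;b=b+M@o
    return np.linalg.solve(A,b)
E
python3 - <<'E'
from h import *
np.set_printoptions(precision=4,suppress=True)
t=cam("top");s=cam("scene")
T=lambda l:[(240+x/3.6,170+y/3.6) for x,y in l]
S=lambda l:[(205+x/3.5,95+y/3.5) for x,y in l]
print("plate top",plane(t,T([(410,148),(733,167),(415,48)]),.012))
print("plate scene",plane(s,S([(276,402),(367,333),(48,162)]),.012))
print("det top .096",plane(t,T([(417,61),(480,65),(477,130),(414,125)]),.096))
print("lamp top .104",plane(t,T([(703,78),(759,80),(759,144),(697,143)]),.104))
print("cell top plate z60 ",plane(t,T([(274,149),(308,152),(304,184),(269,179)]),.06))
print("cell tri tabtop",tri([t,s],[T([(296,160)])[0],S([(490,343)])[0]]))
E
```

```text
plate top [[ 0.4808  0.017   0.012 ]
 [ 0.4722 -0.2637  0.012 ]
 [ 0.5676  0.0149  0.012 ]]
plate scene [[ 0.5721  0.0218  0.012 ]
 [ 0.4864  0.0237  0.012 ]
 [ 0.5617 -0.257   0.012 ]]
det top .096 [[ 0.5498  0.0184  0.096 ]
 [ 0.548  -0.0328  0.096 ]
 [ 0.4952 -0.0316  0.096 ]
 [ 0.4978  0.0195  0.096 ]]
lamp top .104 [[ 0.5421 -0.2125  0.104 ]
 [ 0.5418 -0.258   0.104 ]
 [ 0.4901 -0.2589  0.104 ]
 [ 0.4895 -0.2086  0.104 ]]
cell top plate z60  [[0.4758 0.1332 0.06  ]
 [0.4741 0.1048 0.06  ]
 [0.4474 0.1074 0.06  ]
 [0.4507 0.1366 0.06  ]]
cell tri tabtop [0.4647 0.1168 0.0879]
```

Emit:
{"method": "move_arm", "body": {"moves": [[-302,30,-412,0,1.28,0,0],[-302,30,-412,0,1.28,0,0],[-302,30,-412,0,1.28,0,0],[-302,30,-412,0,1.28,0,0],[-302,30,-412,0,1.28,0,0],[-302,30,-412,0,1.28,0,0],[-302,30,-412,0,1.28,0,0],[-302,30,-412,0,1.28,0,0],[-302,30,-412,0,1.28,0,0],[-302,30,-412,0,1.28,0,0],[-302,30,-412,0,1.28,0,0],[-302,30,-412,0,1.28,0,0],[-302,30,-412,0,1.28,0,0],[-302,30,-412,0,1.28,0,0],[-302,30,-412,0,1.28,0,0],[-302,30,-412,0,1.28,0,0]]}}

```text
clock: 1.48
position: [0.4646, 0.122, 0.1923]
eef_rot: [[1.0, -0.001, -0.004], [0.004, 0.001, 1.0], [-0.001, -1.0, 0.001]]
contact_force: [1.0, 0.4, 0.7]
opening: 0.0854
```

```bash
python3 - <<'E'
from h import *
np.set_printoptions(precision=4,suppress=True)
s=manip.get_state();im=manip.capture("wrist");cv2.imwrite("pics/w1.png",im[:,:,::-1])
np.savez("w1.npz",p=s["position"],R=s["eef_rot"])
print(s["clock"],s["position"],s["eef_rot"],s["contact_force"])
E
```

```text
1.4833 [0.4646 0.122  0.1923] [[ 1.     -0.0014 -0.0042]
 [ 0.0042  0.0009  1.    ]
 [-0.0014 -1.      0.0009]] [0.958  0.3587 0.6543]
```

View pics/w1.png

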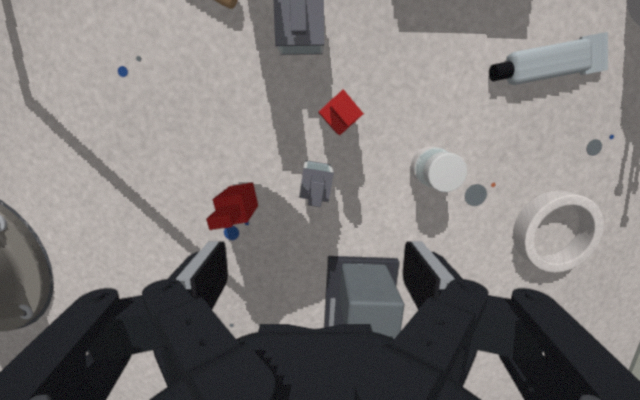

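```bash
python3 - <<'E'
import cv2
t=cv2.imread("pics/w1.png")
cv2.imwrite("pics/w1z.png",cv2.resize(t[150:220,280:360],None,fx=8,fy=8,interpolation=cv2.INTER_CUBIC))
E
```

```text
(no output)
```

View pics/w1z.png

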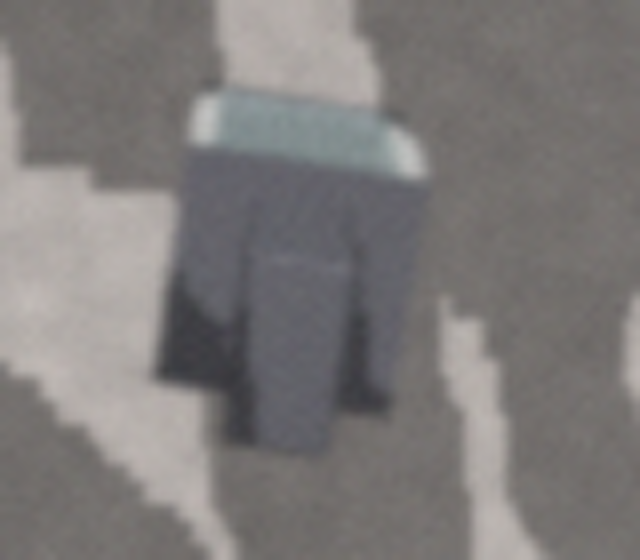

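```bash
python3 - <<'E'
from h import *
np.set_printoptions(precision=4,suppress=True)
z=np.load("w1.npz");c=cam("wrist",dict(position=z["p"],eef_rot=z["R"]))
W=lambda l:[(280+(x+.5)/8-.5,150+(y+.5)/8-.5) for x,y in l]
P=plane(c,W([(188,150),(430,180),(392,412),(158,378)]),.06)
Q=plane(c,W([(248,260),(350,262),(330,452),(252,445)]),.096)
for X in(P,Q):
    print(X,X.mean(0),[np.linalg.norm(X[i]-X[(i+1)%4]) for i in range(4)],
     [np.degrees(np.arctan2(*(X[a]-X[b])[1::-1])) for a,b in((1,0),(2,3),(0,3),(1,2))])
E
```

```text
[[0.4534 0.1417 0.06  ]
 [0.4828 0.1382 0.06  ]
 [0.4787 0.1089 0.06  ]
 [0.4495 0.1131 0.06  ]] [0.4661 0.1255 0.06  ] [np.float64(0.02959542938873228), np.float64(0.02956919455211897), np.float64(0.02943552069855391), np.float64(0.028835787549903957)] [np.float64(-6.8840893097074725), np.float64(-8.306119053805457), np.float64(82.23996113007722), np.float64(81.9342181619304)]
[[0.4612 0.1357 0.096 ]
 [0.4722 0.1355 0.096 ]
 [0.4702 0.1143 0.096 ]
 [0.4617 0.1151 0.096 ]] [0.4663 0.1252 0.096 ] [np.float64(0.010914104632452513), np.float64(0.021292560876376838), np.float64(0.008558693185406198), np.float64(0.02062001619601482)] [np.float64(-0.8930895915532552), np.float64(-5.087208039025053), np.float64(91.24328093875603), np.float64(84.7713749439846)]
```

Emit:
{"method": "move_arm", "body": {"moves": [[55,-18,-262,0,0,0,0],[55,-18,-262,0,0,0,0],[55,-18,-262,0,0,0,0],[55,-18,-262,0,0,0,0],[55,-18,-262,0,0,0,0],[55,-18,-262,0,0,0,0],[55,-18,-262,0,0,0,0],[55,-18,-262,0,0,0,0],[55,-18,-262,0,0,0,0],[55,-18,-262,0,0,0,0]]}}

```text
clock: 2.37
position: [0.5213, -0.1383, 0.2102]
eef_rot: [[1.0, -0.001, -0.006], [0.006, 0.002, 1.0], [-0.001, -1.0, 0.002]]
contact_force: [-0.3, 0.5, -0.8]
opening: 0.0854
```

```bash
python3 - <<'E'
from h import *
np.set_printoptions(precision=4,suppress=True)
s=manip.get_state();im=manip.capture("wrist");cv2.imwrite("pics/w2.png",im[:,:,::-1])
np.savez("w2.npz",p=s["position"],R=s["eef_rot"])
print(s["clock"],s["position"],s["eef_rot"],s["contact_force"])
cv2.imwrite("pics/w2z.png",cv2.resize(im[60:310,220:420,::-1],None,fx=3,fy=2.4*1.0 if 0 else 3,interpolation=cv2.INTER_CUBIC)[:600])
E
```

```text
2.3667 [ 0.5213 -0.1383  0.2102] [[ 1.     -0.0007 -0.0061]
 [ 0.0061  0.0024  1.    ]
 [-0.0007 -1.      0.0024]] [-0.2889  0.4952 -0.7616]
```

View pics/w2.png

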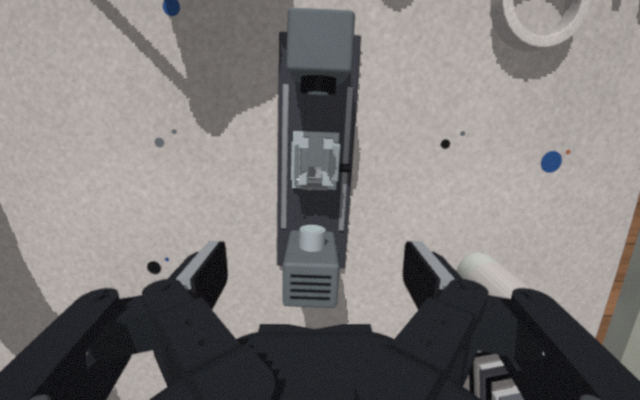

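View pics/w2z.png

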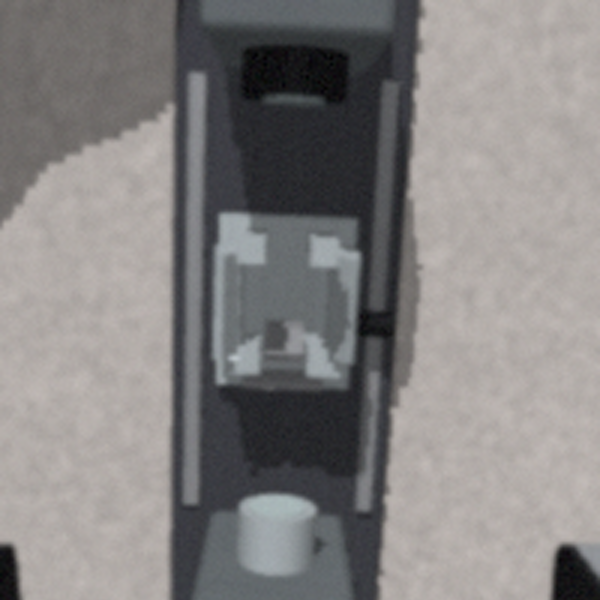

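```bash
python3 - <<'E'
from h import *
np.set_printoptions(precision=4,suppress=True)
z=np.load("w2.npz");c=cam("wrist",dict(position=z["p"],eef_rot=z["R"]))
t=cv2.imread("pics/w2.png")
cv2.imwrite("pics/w2a.png",cv2.resize(t[120:200,280:360],None,fx=7.5,fy=7.5,interpolation=cv2.INTER_CUBIC))
cv2.imwrite("pics/w2b.png",cv2.resize(t[5:105,265:375],None,fx=6,fy=6,interpolation=cv2.INTER_CUBIC))
W=lambda l:[(220+(x+.5)/3-.5,60+(y+.5)/3-.5) for x,y in l]
L=plane(c,W([(176,0),(171,590)]),.012);R=plane(c,W([(417,0),(381,590)]),.012)
print(L,R,np.degrees(np.arctan2(*(L[0]-L[1])[:2])),np.degrees(np.arctan2(*(R[0]-R[1])[:2])))
print("posts 78",plane(c,W([(248,264),(325,264)]),.078), plane(c,W([(248,234),(325,236)]),.078))
print("lips 58",plane(c,W([(214,250),(362,255)]),.058))
E
```

```text
[[ 0.4807 -0.0083  0.012 ]
 [ 0.4729 -0.2442  0.012 ]] [[ 0.5692 -0.0077  0.012 ]
 [ 0.5636 -0.2436  0.012 ]] 1.9092008784190297 1.3490541189336516
posts 78 [[ 0.5096 -0.0986  0.078 ]
 [ 0.534  -0.0984  0.078 ]] [[ 0.5096 -0.0892  0.078 ]
 [ 0.5339 -0.0897  0.078 ]]
lips 58 [[ 0.4972 -0.0957  0.058 ]
 [ 0.5474 -0.0971  0.058 ]]
```

View pics/w2a.png

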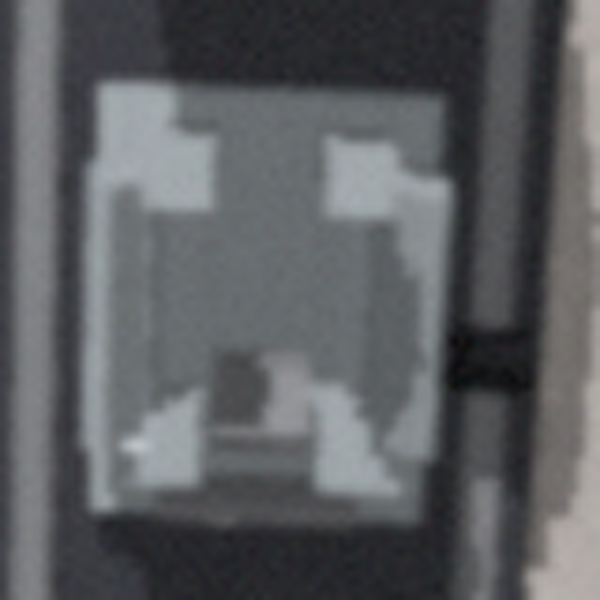

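View pics/w2b.png

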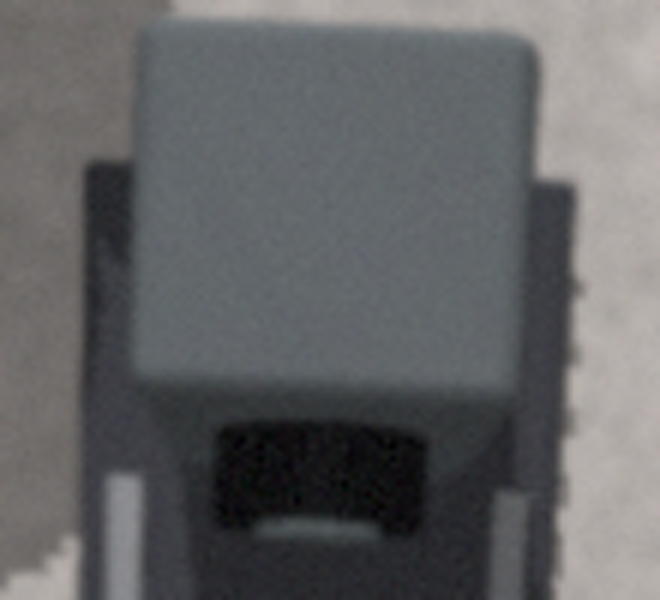

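Emit:
{"method": "move_arm", "body": {"moves": [[-54,30,264,0,0.137,0,120],[-54,30,264,0,0.137,0,120],[-54,30,264,0,0.137,0,120],[-54,30,264,0,0.137,0,120],[-54,30,264,0,0.137,0,120],[-54,30,264,0,0.137,0,120],[-54,70,264,0,0.137,0,120],[-54,70,264,0,0.137,0,120],[-54,70,264,0,0.137,0,120],[-54,70,264,0,0.137,0,120],[-54,70,264,0,0.137,0,120],[-54,70,264,0,0.137,0,120]]}}

```text
clock: 3.42
position: [0.4681, 0.1211, 0.1421]
eef_rot: [[0.991, 0.003, 0.137], [-0.137, 0.001, 0.991], [0.003, -1.0, 0.001]]
contact_force: [1.1, -0.7, -0.0]
opening: 0.0452
```

```bash
python3 - <<'E'
from h import *
np.set_printoptions(precision=4,suppress=True)
s=manip.get_state();im=manip.capture("wrist");cv2.imwrite("pics/w3.png",im[:,:,::-1])
np.savez("w3.npz",p=s["position"],R=s["eef_rot"])
print(s["clock"],s["position"],s["eef_rot"],s["contact_force"],s["opening"])
cv2.imwrite("pics/w3z.png",cv2.resize(im[130:260,240:400,::-1],None,fx=4.5,fy=4.5,interpolation=cv2.INTER_CUBIC))
E
```

```text
3.4167 [0.4681 0.1211 0.1421] [[ 0.9905  0.0031  0.1373]
 [-0.1373  0.0005  0.9905]
 [ 0.003  -1.      0.0009]] [ 1.1098 -0.6913 -0.0447] 0.04518252207438266
```

View pics/w3z.png

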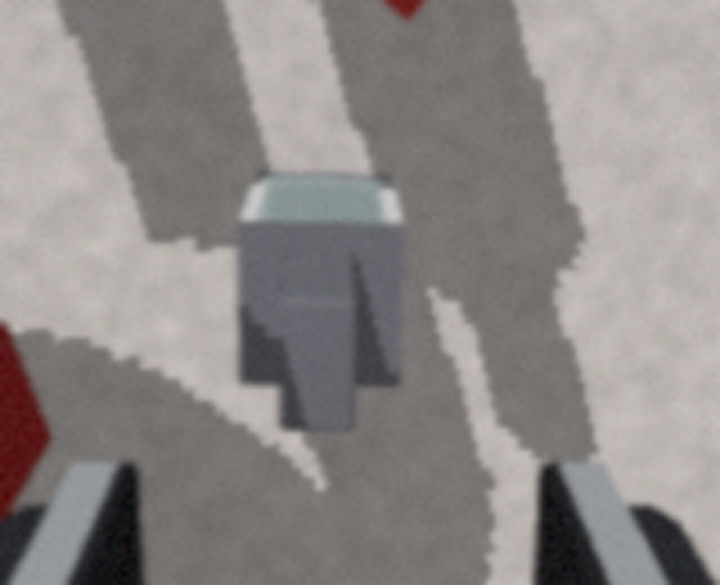

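```bash
python3 - <<'E'
from h import *
np.set_printoptions(precision=4,suppress=True)
z=np.load("w3.npz");c=cam("wrist",dict(position=z["p"],eef_rot=z["R"]))
W=lambda l:[(240+(x+.5)/4.5-.5,130+(y+.5)/4.5-.5) for x,y in l]
P=plane(c,W([(239,222),(404,224),(401,384),(240,382)]),.06)
Q=plane(c,W([(281,298),(352,298),(355,430),(303,428)]),.096)
R=z["R"]
for X in(P,Q):
    print(X,X.mean(0),(X.mean(0)-z["p"])@R)
    print([np.degrees(np.arctan2(*(X[a]-X[b])[1::-1])) for a,b in((1,0),(2,3),(0,3),(1,2))])
E
```

```text
[[0.4537 0.1426 0.06  ]
 [0.4829 0.1381 0.06  ]
 [0.4786 0.1084 0.06  ]
 [0.4492 0.1129 0.06  ]] [0.4661 0.1255 0.06  ] [-0.0028  0.0821  0.004 ]
[np.float64(-8.645088987626918), np.float64(-8.701148457533263), np.float64(81.35599014408574), np.float64(81.77706383317334)]
[[0.4618 0.1367 0.096 ]
 [0.4726 0.1352 0.096 ]
 [0.4702 0.1138 0.096 ]
 [0.4621 0.1153 0.096 ]] [0.4667 0.1253 0.096 ] [-0.0021  0.0461  0.0039]
[np.float64(-7.945070764072729), np.float64(-10.299026803512081), np.float64(90.7774034920471), np.float64(83.51864028226883)]
```

Emit:
{"method": "move_arm", "body": {"moves": [[-2.5,15,4,0,0.007,0,120],[-2.5,30,4,0,0.007,0,120],[-2.5,45,4,0,0.007,0,120],[-2.5,55,4,0,0.007,0,120],[-2.5,62,4,0,0.007,0,120],[-2.5,62,4,0,0.007,0,120],[-2.5,62,4,0,0.007,0,120]]}}

```text
clock: 4.05
position: [0.4651, 0.1264, 0.0789]
eef_rot: [[0.99, 0.0, 0.142], [-0.142, -0.0, 0.99], [0.0, -1.0, 0.0]]
contact_force: [-0.7, 0.4, -0.1]
opening: 0.045
```

```bash
python3 - <<'E'
from h import *
np.set_printoptions(precision=4,suppress=True)
s=manip.get_state();im=manip.capture("wrist")
print(s["clock"],s["position"],s["contact_force"],s["opening"])
cv2.imwrite("pics/w4z.png",cv2.resize(im[160:310,230:410,::-1],None,fx=4,fy=4,interpolation=cv2.INTER_CUBIC))
E
```

```text
4.05 [0.4651 0.1264 0.0789] [-0.747   0.43   -0.1206] 0.044959117781203005
```

View pics/w4z.png

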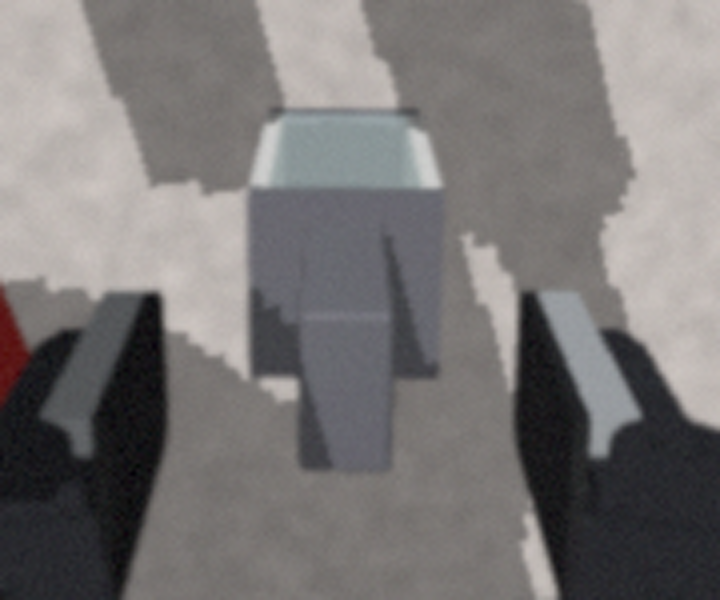

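Emit:
{"method": "move_arm", "body": {"moves": [[0,-1,0,0,0,0,255],[0,-1,0,0,0,0,255],[0,-1,0,0,0,0,255],[0,-1,0,0,0,0,255],[0,-1,0,0,0,0,255],[0,-1,0,0,0,0,255],[0,-1,0,0,0,0,255]]}}

```text
clock: 4.68
position: [0.4657, 0.127, 0.0805]
eef_rot: [[0.99, 0.002, 0.141], [-0.141, 0.001, 0.99], [0.002, -1.0, 0.001]]
contact_force: [0.6, -0.2, 5.3]
opening: 0.0095
```

Emit:
{"method": "move_arm", "body": {"moves": [[0,-4,0,0,0,0,255],[0,-12,0,0,0,0,255],[0,-30,0,0,0,0,255],[0,-60,0,0,0,0,255],[0,-90,0,0,0,0,255],[0,-90,0,0,0,0,255],[0,-90,0,0,0,0,255]]}}

```text
clock: 5.27
position: [0.4657, 0.1271, 0.1714]
eef_rot: [[0.99, 0.003, 0.141], [-0.141, 0.002, 0.99], [0.003, -1.0, 0.002]]
contact_force: [-0.0, -0.1, -1.4]
opening: 0.0095
```

```bash
python3 - <<'E'
from h import *
np.set_printoptions(precision=4,suppress=True)
s=manip.get_state();im=manip.capture("wrist")
np.savez("w5.npz",p=s["position"],R=s["eef_rot"])
print(s["clock"],s["position"],s["eef_rot"],s["contact_force"],s["opening"])
cv2.imwrite("pics/w5.png",im[:,:,::-1])
cv2.imwrite("pics/w5z.png",cv2.resize(im[160:310,230:410,::-1],None,fx=4,fy=4,interpolation=cv2.INTER_CUBIC))
E
```

```text
5.2667 [0.4657 0.1271 0.1714] [[ 0.99    0.0033  0.1414]
 [-0.1414  0.0017  0.99  ]
 [ 0.0031 -1.      0.0022]] [-0.0156 -0.0505 -1.3628] 0.009460618288953448
```

View pics/w5z.png

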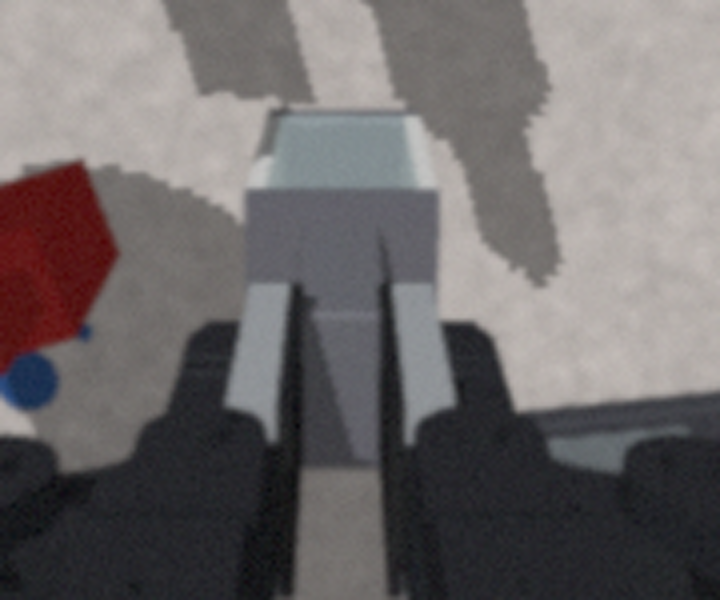

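```bash
python3 - <<'E'
from h import *
np.set_printoptions(precision=4,suppress=True)
W=lambda l,x0,y0,k:[(x0+(x+.5)/k-.5,y0+(y+.5)/k-.5) for x,y in l]
z=np.load("w5.npz");p=z["p"];R=z["R"];c=cam("wrist",dict(position=p,eef_rot=R))
for h in(.019,.0205):
  P=plane(c,W([(246,190),(439,190)],230,160,4),p[2]-h);print((P-p)@R)
  Q=plane(c,W([(315,464),(378,464),(345,312)],230,160,4),p[2]-h+.036);print("tab",(Q-p)@R)
# bench nominal from w2
z=np.load("w2.npz");c=cam("wrist",dict(position=z["p"],eef_rot=z["R"]))
print("plate end",plane(c,W([(88,160),(573,183)],265,5,6),.012))
print("det front .096",plane(c,W([(137,383),(512,392)],265,5,6),.096))
E
```

```text
[[-0.014   0.019   0.0146]
 [ 0.0151  0.0191  0.0146]]
tab [[-0.003  -0.017  -0.0108]
 [ 0.005  -0.017  -0.0108]
 [ 0.0008 -0.017   0.01  ]]
[[-0.0141  0.0205  0.0142]
 [ 0.0152  0.0206  0.0142]]
tab [[-0.003  -0.0155 -0.0116]
 [ 0.0051 -0.0155 -0.0116]
 [ 0.0008 -0.0155  0.0093]]
plate end [[0.4821 0.0206 0.012 ]
 [0.5697 0.0174 0.012 ]]
det front .096 [[ 0.4979 -0.0307  0.096 ]
 [ 0.5505 -0.0315  0.096 ]]
```

Emit:
{"method": "move_arm", "body": {"moves": [[0,-35,0,0,-0.05,0,255],[30,-35,-81,0,-0.112,0,255],[30,-35,-81,0,-0.112,0,255],[61,-35,-161,0,-0.112,0,255],[91,-35,-242,0,-0.112,0,255],[91,-35,-242,0,-0.112,0,255],[91,-35,-242,0,-0.112,0,255],[91,-35,-242,0,-0.112,0,255],[91,-35,-242,0,-0.112,0,255],[91,-35,-242,0,-0.112,0,255],[91,-35,-242,0,-0.112,0,255],[91,-35,-242,0,-0.112,0,255]]}}

```text
clock: 6.32
position: [0.5202, -0.123, 0.2037]
eef_rot: [[1.0, -0.002, 0.026], [-0.026, 0.002, 1.0], [-0.002, -1.0, 0.002]]
contact_force: [-0.7, 0.1, -0.3]
opening: 0.0097
```

```bash
python3 - <<'E'
from h import *
np.set_printoptions(precision=4,suppress=True)
s=manip.get_state();im=manip.capture("wrist")
np.savez("w6.npz",p=s["position"],R=s["eef_rot"])
print(s["clock"],s["position"],s["eef_rot"],s["contact_force"],s["opening"],s["wrist_torque"])
cv2.imwrite("pics/w6.png",im[:,:,::-1])
cv2.imwrite("pics/w6z.png",cv2.resize(im[130:310,230:410,::-1],None,fx=3.3,fy=3.3,interpolation=cv2.INTER_CUBIC))
E
```

```text
6.3167 [ 0.5202 -0.123   0.2037] [[ 0.9997 -0.0018  0.0262]
 [-0.0262  0.0017  0.9997]
 [-0.0019 -1.      0.0017]] [-0.6756  0.1476 -0.2506] 0.009697245448037843 [-0.0135 -0.0403  0.0082]
```

View pics/w6z.png

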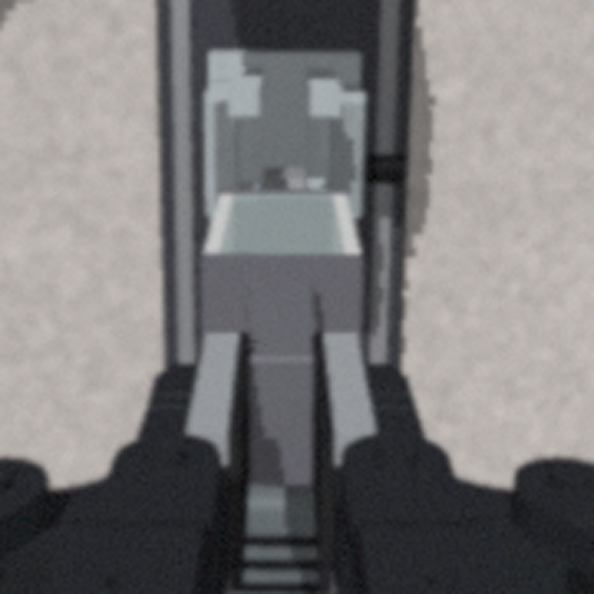

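```bash
python3 - <<'E'
from h import *
np.set_printoptions(precision=4,suppress=True)
W=lambda l,x0,y0,k:[(x0+(x+.5)/k-.5,y0+(y+.5)/k-.5) for x,y in l]
z=np.load("w6.npz");p=z["p"];R=z["R"];c=cam("wrist",dict(position=p,eef_rot=R))
P=plane(c,W([(230,117),(260,117),(308,117),(342,117)],230,130,3.3),.078);print(P,(P-p)@R)
P=plane(c,W([(205,100),(366,100)],230,130,3.3),.058);print(P,(P-p)@R)
P=plane(c,W([(163,100),(411,100),(164,300),(402,300)],230,130,3.3),.012);print("plate",P,(P-p)@R)
P=plane(c,W([(203,254),(361,254)],230,130,3.3),p[2]-.02);print("cell",(P-p)@R)
E
```

```text
[[ 0.5064 -0.0987  0.078 ]
 [ 0.515  -0.0989  0.078 ]
 [ 0.5287 -0.0992  0.078 ]
 [ 0.5384 -0.0995  0.078 ]] [[-0.0142  0.1258  0.0238]
 [-0.0056  0.1258  0.0238]
 [ 0.0081  0.1258  0.0238]
 [ 0.0179  0.1257  0.0238]]
[[ 0.4978 -0.0962  0.058 ]
 [ 0.547  -0.0975  0.058 ]] [[-0.0228  0.1458  0.026 ]
 [ 0.0264  0.1457  0.026 ]]
plate [[ 0.4792 -0.1018  0.012 ]
 [ 0.5667 -0.1041  0.012 ]
 [ 0.4753 -0.1763  0.012 ]
 [ 0.5639 -0.1786  0.012 ]] [[-0.0412  0.1918  0.0198]
 [ 0.0463  0.1917  0.0198]
 [-0.0431  0.1917 -0.0548]
 [ 0.0455  0.1915 -0.0547]]
cell [[-0.0139  0.0201  0.0146]
 [ 0.015   0.02    0.0146]]
```

Emit:
{"method": "move_arm", "body": {"moves": [[1.3,12,0,0,0.006,0,255],[1.3,24,0,0,0.006,0,255],[1.3,36,0,0,0.006,0,255],[1.3,48,0,0,0.006,0,255],[1.3,58,0,0,0.006,0,255],[1.3,58,0,0,0.006,0,255],[1.3,58,0,0,0.006,0,255],[1.3,58,0,0,0.006,0,255],[1.3,58,0,0,0.006,0,255]]}}

```text
clock: 7.12
position: [0.5225, -0.1258, 0.1475]
eef_rot: [[0.999, 0.002, 0.036], [-0.036, -0.0, 0.999], [0.002, -1.0, -0.0]]
contact_force: [-0.0, 0.1, -1.1]
opening: 0.0094
```

```bash
cat > st.py <<'E'
from h import *
np.set_printoptions(precision=4,suppress=True)
s=manip.get_state()
print(round(s["clock"],2),s["position"],"heading",np.degrees(np.arctan2(s["eef_rot"][1,0],s["eef_rot"][0,0])),"F",s["contact_force"],"tauw",s["wrist_torque"],s["opening"])
E
python3 st.py
```

```text
7.12 [ 0.5225 -0.1258  0.1475] heading -2.0413018063260306 F [-0.0038  0.0729 -1.1469] tauw [-0.0071  0.0311 -0.0373] 0.009432792197043467
```

Emit:
{"method": "move_arm", "body": {"moves": [[0,0,1.5,0,0,0,255],[0,0,3,0,0,0,255],[0,0,4.5,0,0,0,255],[0,0,6,0,0,0,255],[0,0,7,0,0,0,255],[0,0,7.5,0,0,0,255],[0,0,8,0,0,0,255],[0,0,8,0,0,0,255]]}}

```text
clock: 7.78
position: [0.5221, -0.1176, 0.1466]
eef_rot: [[0.999, -0.0, 0.036], [-0.036, 0.0, 0.999], [-0.0, -1.0, 0.0]]
contact_force: [-0.8, 0.0, -1.4]
opening: 0.0094
```

```bash
python3 st.py
```

```text
7.78 [ 0.5221 -0.1176  0.1466] heading -2.0513723952971903 F [-0.7646  0.0428 -1.373 ] tauw [ 0.0212  0.0125 -0.0084] 0.009432964198983753
```

Emit:
{"method": "move_arm", "body": {"moves": [[0,0,0.5,0,0,0,255],[0,0,1,0,0,0,255],[0,0,1.5,0,0,0,255],[0,0,2,0,0,0,255],[0,0,2,0,0,0,255]]}}

```text
clock: 8.2
position: [0.5222, -0.1156, 0.1466]
eef_rot: [[0.999, 0.0, 0.036], [-0.036, 0.0, 0.999], [0.0, -1.0, 0.0]]
contact_force: [0.1, -0.7, -1.8]
opening: 0.01
```

```bash
python3 st.py
```

```text
8.2 [ 0.5222 -0.1156  0.1466] heading -2.0478200918419494 F [ 0.1396 -0.7183 -1.7621] tauw [ 0.0181 -0.0107 -0.0247] 0.009990960250157577
```

Emit:
{"method": "move_arm", "body": {"moves": [[0,0,0.4,0,0,0,255],[0,0,0.8,0,0,0,255],[0,0,1.0,0,0,0,255],[0,0,1.0,0,0,0,255]]}}

```text
clock: 8.53
position: [0.5222, -0.1146, 0.1466]
eef_rot: [[0.999, -0.0, 0.036], [-0.036, 0.0, 0.999], [-0.0, -1.0, 0.0]]
contact_force: [0.4, 0.1, -1.4]
opening: 0.0095
```

```bash
python3 st.py
```

```text
8.53 [ 0.5222 -0.1146  0.1466] heading -2.050684189828594 F [ 0.3999  0.0709 -1.3675] tauw [-0.0702 -0.0353  0.0155] 0.009503504535443954
```

Emit:
{"method": "move_arm", "body": {"moves": [[0,0,0.4,0,0,0,255],[0,0,0.8,0,0,0,255],[0,0,1.0,0,0,0,255],[0,0,1.0,0,0,0,255]]}}

```text
clock: 8.87
position: [0.5222, -0.1136, 0.1466]
eef_rot: [[0.999, 0.0, 0.036], [-0.036, 0.0, 0.999], [0.0, -1.0, 0.0]]
contact_force: [-0.8, 0.4, -0.7]
opening: 0.0094
```

```bash
python3 st.py
```

```text
8.87 [ 0.5222 -0.1136  0.1466] heading -2.0512359274412844 F [-0.7916  0.4369 -0.661 ] tauw [-0.0251  0.016   0.0267] 0.00943950927883453
```

Emit:
{"method": "move_arm", "body": {"moves": [[0,0,0.4,0,0,0,255],[0,0,0.8,0,0,0,255],[0,0,0.8,0,0,0,255]]}}

```text
clock: 9.12
position: [0.5222, -0.1128, 0.1466]
eef_rot: [[0.999, 0.0, 0.036], [-0.036, 0.0, 0.999], [0.0, -1.0, 0.0]]
contact_force: [0.4, -0.1, -1.7]
opening: 0.0096
```

```bash
python3 st.py;python3 - <<'E'
from h import *
im=manip.capture("wrist")
cv2.imwrite("pics/w7z.png",cv2.resize(im[110:260,230:410,::-1],None,fx=4,fy=4,interpolation=cv2.INTER_CUBIC))
E
```

```text
9.12 [ 0.5222 -0.1128  0.1466] heading -2.0498333828740782 F [ 0.3924 -0.1167 -1.6813] tauw [ 0.0208 -0.0133 -0.0186] 0.009629314346999571
```

View pics/w7z.png

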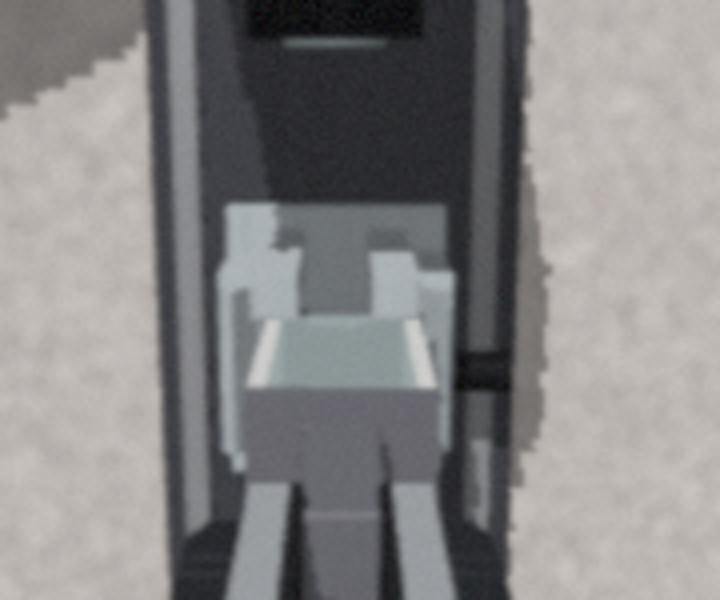

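Emit:
{"method": "move_arm", "body": {"moves": [[0,0,0.4,0,0,0,255],[0,0,0.8,0,0,0,255],[0,0,0.8,0,0,0,255]]}}

```text
clock: 9.42
position: [0.5223, -0.112, 0.1466]
eef_rot: [[0.999, 0.0, 0.036], [-0.036, 0.0, 0.999], [0.0, -1.0, 0.0]]
contact_force: [0.3, -0.2, -1.4]
opening: 0.0094
```

```bash
python3 st.py
```

```text
9.42 [ 0.5223 -0.112   0.1466] heading -2.0485184268329983 F [ 0.3486 -0.2296 -1.4134] tauw [-0.0149  0.0347  0.0126] 0.009361336024645145
```

Emit:
{"method": "move_arm", "body": {"moves": [[0,0,0.4,0,0,0,255],[0,0,0.8,0,0,0,255],[0,0,0.8,0,0,0,255]]}}

```text
clock: 9.67
position: [0.5223, -0.1115, 0.1466]
eef_rot: [[0.999, 0.0, 0.036], [-0.036, -0.0, 0.999], [0.0, -1.0, -0.0]]
contact_force: [0.8, 0.1, -0.9]
opening: 0.0101
```

```bash
python3 st.py
```

```text
9.67 [ 0.5223 -0.1115  0.1466] heading -2.0572071415400224 F [ 0.7523  0.0817 -0.8979] tauw [-0.1013  0.0193  0.0169] 0.010097238471709583
```

Emit:
{"method": "move_arm", "body": {"moves": [[0,0,0.4,0,0,0,255],[0,0,0.8,0,0,0,255],[0,0,0.8,0,0,0,255]]}}

```text
clock: 9.92
position: [0.5224, -0.1109, 0.1467]
eef_rot: [[0.999, 0.0, 0.036], [-0.036, -0.001, 0.999], [0.0, -1.0, -0.001]]
contact_force: [0.4, -0.5, 0.2]
opening: 0.0097
```

```bash
python3 st.py
```

```text
9.92 [ 0.5224 -0.1109  0.1467] heading -2.063652692613743 F [ 0.3653 -0.4853  0.2484] tauw [-0.3177 -0.0081 -0.051 ] 0.009675803075558721
```

Emit:
{"method": "move_arm", "body": {"moves": [[0,1,0,0,0,0,255],[0,2.5,0,0,0,0,255],[0,4,0,0,0,0,255],[0,5.5,0,0,0,0,255],[0,7,0,0,0,0,255],[0,8,0,0,0,0,255],[0,8,0,0,0,0,255]]}}

```text
clock: 10.5
position: [0.5222, -0.1107, 0.1383]
eef_rot: [[0.999, -0.0, 0.036], [-0.036, -0.0, 0.999], [-0.0, -1.0, -0.0]]
contact_force: [0.0, -1.1, -1.7]
opening: 0.0099
```

```bash
python3 st.py
```

```text
10.5 [ 0.5222 -0.1107  0.1383] heading -2.07005076212801 F [ 0.0404 -1.0662 -1.6761] tauw [-0.4196 -0.0194  0.023 ] 0.009866090346027782
```

Emit:
{"method": "move_arm", "body": {"moves": [[0,1,-0.2,0,0,0,255],[0,2,-0.2,0,0,0,255],[0,3,-0.2,0,0,0,255],[0,4,-0.2,0,0,0,255],[0,5,-0.2,0,0,0,255],[0,5,-0.2,0,0,0,255]]}}

```text
clock: 11.0
position: [0.5223, -0.1108, 0.1334]
eef_rot: [[0.999, -0.0, 0.036], [-0.036, -0.0, 0.999], [-0.0, -1.0, -0.0]]
contact_force: [-0.3, -2.0, -0.4]
opening: 0.0098
```

```bash
python3 st.py
```

```text
11.0 [ 0.5223 -0.1108  0.1334] heading -2.0608353697805533 F [-0.28   -1.9876 -0.4402] tauw [-0.4945 -0.0356  0.0329] 0.009760268530730039
```

Emit:
{"method": "move_arm", "body": {"moves": [[0,1,-0.2,0,0,0,255],[0,2,-0.3,0,0,0,255],[0,3,-0.3,0,0,0,255],[0,4,-0.3,0,0,0,255],[0,4,-0.3,0,0,0,255]]}}

```text
clock: 11.42
position: [0.5222, -0.111, 0.1294]
eef_rot: [[0.999, -0.0, 0.036], [-0.036, 0.0, 0.999], [-0.0, -1.0, 0.0]]
contact_force: [0.0, -1.8, -0.6]
opening: 0.0097
```

```bash
python3 st.py
```

```text
11.42 [ 0.5222 -0.111   0.1294] heading -2.058767469991817 F [ 0.0439 -1.7755 -0.5817] tauw [-0.4405  0.0003  0.0416] 0.009660337331382248
```

Emit:
{"method": "move_arm", "body": {"moves": [[0,1,0,0,0,0,255],[0,2,0,0,0,0,255],[0,3,0,0,0,0,255],[0,4,0,0,0,0,255],[0,5,0,0,0,0,255],[0,6,0,0,0,0,255],[0,6,0,0,0,0,255]]}}

```text
clock: 12.0
position: [0.5224, -0.1112, 0.1236]
eef_rot: [[0.999, 0.0, 0.036], [-0.036, -0.0, 0.999], [0.0, -1.0, -0.0]]
contact_force: [-0.5, -1.8, 0.6]
opening: 0.0097
```

```bash
python3 st.py
```

```text
12.0 [ 0.5224 -0.1112  0.1236] heading -2.0642601316486453 F [-0.4526 -1.7542  0.6227] tauw [-0.4776  0.0429  0.0158] 0.009674168435086247
```

Emit:
{"method": "move_arm", "body": {"moves": [[0,1,0,0,0,0,255],[0,2,0,0,0,0,255],[0,3,0,0,0,0,255],[0,4,0,0,0,0,255],[0,5,0,0,0,0,255],[0,6,0,0,0,0,255],[0,7,0,0,0,0,255],[0,7,0,0,0,0,255]]}}

```text
clock: 12.67
position: [0.5222, -0.1113, 0.1162]
eef_rot: [[0.999, -0.0, 0.036], [-0.036, -0.0, 0.999], [-0.0, -1.0, -0.0]]
contact_force: [-0.0, -2.9, 0.6]
opening: 0.0099
```

```bash
python3 st.py
```

```text
12.67 [ 0.5222 -0.1113  0.1162] heading -2.071832395050249 F [-0.0213 -2.9084  0.6017] tauw [-0.6648 -0.0465  0.0182] 0.009868770486249446
```

Emit:
{"method": "move_arm", "body": {"moves": [[0,1,-0.3,0,0,0,255],[0,2,-0.5,0,0,0,255],[0,3,-0.5,0,0,0,255],[0,4,-0.5,0,0,0,255],[0,5,-0.5,0,0,0,255],[0,6,-0.5,0,0,0,255],[0,7,-0.5,0,0,0,255],[0,7,-0.5,0,0,0,255]]}}

```text
clock: 13.33
position: [0.5222, -0.1116, 0.1094]
eef_rot: [[0.999, -0.0, 0.036], [-0.036, -0.0, 0.999], [-0.0, -1.0, -0.0]]
contact_force: [1.1, -1.9, 0.4]
opening: 0.0098
```

```bash
python3 st.py
```

```text
13.33 [ 0.5222 -0.1116  0.1094] heading -2.0627238429738366 F [ 1.0667 -1.9227  0.3995] tauw [-0.5849 -0.0359  0.0481] 0.009798422536716232
```

Emit:
{"method": "move_arm", "body": {"moves": [[0,1,-0.3,0,0,0,255],[0,2,-0.3,0,0,0,255],[0,3,-0.3,0,0,0,255],[0,4,-0.3,0,0,0,255],[0,5,-0.3,0,0,0,255],[0,6,-0.3,0,0,0,255],[0,6.5,-0.3,0,0,0,255],[0,6.5,-0.3,0,0,0,255]]}}

```text
clock: 14.0
position: [0.5222, -0.1118, 0.1029]
eef_rot: [[0.999, -0.0, 0.036], [-0.036, 0.0, 0.999], [-0.0, -1.0, 0.0]]
contact_force: [-0.5, -2.1, 0.7]
opening: 0.0098
```

```bash
python3 st.py
```

```text
14.0 [ 0.5222 -0.1118  0.1029] heading -2.0544730240139195 F [-0.4567 -2.1463  0.7255] tauw [-0.4365  0.0174  0.0575] 0.009776032151370725
```

Emit:
{"method": "move_arm", "body": {"moves": [[0,0.5,0,0,0,0,255],[0,1,0,0,0,0,255],[0,1.5,0,0,0,0,255],[0,2,0,0,0,0,255],[0,2,0,0,0,0,255]]}}

```text
clock: 14.42
position: [0.5222, -0.1118, 0.101]
eef_rot: [[0.999, -0.0, 0.036], [-0.036, 0.0, 0.999], [-0.0, -1.0, 0.0]]
contact_force: [-0.0, -2.2, 1.7]
opening: 0.0096
```

```bash
python3 st.py
```

```text
14.42 [ 0.5222 -0.1118  0.101 ] heading -2.0587376654757636 F [-0.0228 -2.1858  1.7156] tauw [-0.4644  0.0042 -0.0091] 0.0095941376072559
```

Emit:
{"method": "move_arm", "body": {"moves": [[0,0.4,0,0,0,0,255],[0,0.8,0,0,0,0,255],[0,0.8,0,0,0,0,255]]}}

```text
clock: 14.67
position: [0.5223, -0.1118, 0.1005]
eef_rot: [[0.999, 0.0, 0.036], [-0.036, 0.0, 0.999], [0.0, -1.0, 0.0]]
contact_force: [-0.4, -0.8, 3.3]
opening: 0.0097
```

```bash
python3 st.py
```

```text
14.67 [ 0.5223 -0.1118  0.1005] heading -2.063123287275719 F [-0.3845 -0.7562  3.3048] tauw [-0.3782  0.2064  0.0702] 0.009747498748457397
```

Emit:
{"method": "move_arm", "body": {"moves": [[0,0.4,0,0,0,0,255],[0,0.6,0,0,0,0,255],[0,0.6,0,0,0,0,255]]}}

```text
clock: 14.92
position: [0.5225, -0.1118, 0.1005]
eef_rot: [[0.999, 0.001, 0.036], [-0.036, 0.0, 0.999], [0.001, -1.0, 0.0]]
contact_force: [-1.9, -1.9, 6.9]
opening: 0.0097
```

```bash
python3 st.py; python3 - <<'E'
from h import *
im=manip.capture("wrist")
cv2.imwrite("pics/w8z.png",cv2.resize(im[110:260,230:410,::-1],None,fx=4,fy=4,interpolation=cv2.INTER_CUBIC))
im=manip.capture("scene")
cv2.imwrite("pics/s8z.png",cv2.resize(im[80:220,200:340,::-1],None,fx=4.2,fy=4.2,interpolation=cv2.INTER_CUBIC))
E
```

```text
14.92 [ 0.5225 -0.1118  0.1005] heading -2.0566279462236365 F [-1.8521 -1.8565  6.9086] tauw [-0.2629  0.4176  0.0908] 0.009682992077395484
```

View pics/w8z.png

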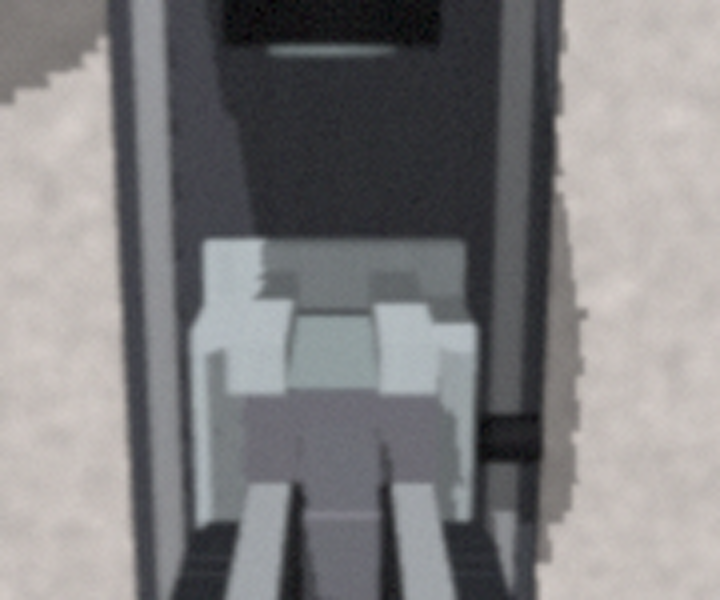

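View pics/s8z.png

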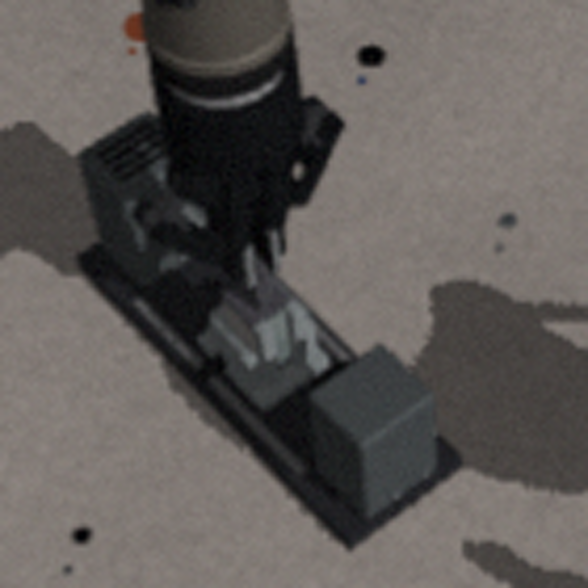

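Emit:
{"method": "move_arm", "body": {"moves": [[-0.2,-0.3,-0.2,0,0,0,255],[-0.3,-0.6,-0.3,0,0,0,255],[-0.3,-0.6,-0.3,0,0,0,255]]}}

```text
clock: 15.27
position: [0.5224, -0.1118, 0.1005]
eef_rot: [[0.999, 0.001, 0.036], [-0.036, 0.0, 0.999], [0.001, -1.0, 0.0]]
contact_force: [0.5, -1.7, 5.0]
opening: 0.0099
```

```bash
python3 st.py
```

```text
15.27 [ 0.5224 -0.1118  0.1005] heading -2.0446398423198624 F [ 0.5062 -1.7175  4.9917] tauw [-0.2561  0.0362 -0.0174] 0.009901612718483279
```

Emit:
{"method": "move_arm", "body": {"moves": [[0,-0.3,0,0,0,0,235],[0,-0.3,0,0,0,0,215],[0,-0.3,0,0,0,0,190],[0,-0.3,0,0,0,0,160],[0,-0.3,0,0,0,0,140],[0,-0.3,0,0,0,0,140],[0,-0.3,0,0,0,0,140]]}}

```text
clock: 15.85
position: [0.5219, -0.1119, 0.1004]
eef_rot: [[0.999, -0.0, 0.036], [-0.036, 0.0, 0.999], [-0.0, -1.0, 0.0]]
contact_force: [-0.4, -0.1, 0.0]
opening: 0.0385
```

```bash
python3 st.py; python3 - <<'E'
from h import *
s=manip.get_state();im=manip.capture("wrist")
cv2.imwrite("pics/w9z.png",cv2.resize(im[110:260,230:410,::-1],None,fx=4,fy=4,interpolation=cv2.INTER_CUBIC))
E
```

```text
15.85 [ 0.5219 -0.1119  0.1004] heading -2.0504210883673317 F [-0.419  -0.1398  0.0472] tauw [ 0.0318 -0.0291  0.0663] 0.03847980431775167
```

View pics/w9z.png

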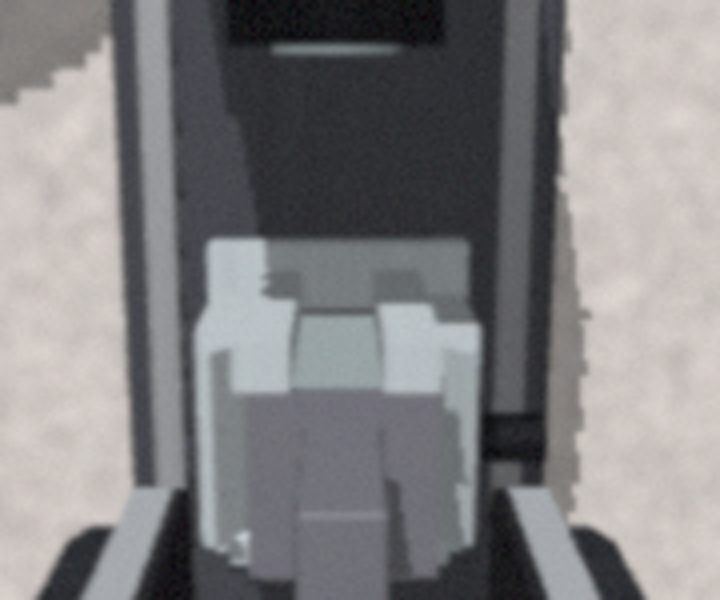

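Emit:
{"method": "move_arm", "body": {"moves": [[0,-5,0,0,0,0,140],[0,-15,0,0,0,0,140],[0,-35,0,0,0,0,140],[0,-65,0,0,0,0,140],[0,-95,0,0,0,0,140],[0,-110,0,0,0,0,140],[0,-110,-20,0,0,0,140],[0,-110,-20,0,0,0,140],[0,-110,-20,0,0,0,140]]}}

```text
clock: 16.65
position: [0.5209, -0.1333, 0.2114]
eef_rot: [[0.999, 0.001, 0.039], [-0.039, -0.0, 0.999], [0.001, -1.0, -0.0]]
contact_force: [-0.6, -0.8, 0.2]
opening: 0.0386
```

```bash
python3 st.py; python3 - <<'E'
from h import *
s=manip.get_state();np.savez("w10.npz",p=s["position"],R=s["eef_rot"]);im=manip.capture("wrist")
cv2.imwrite("pics/w10z.png",cv2.resize(im[120:220,260:370,::-1],None,fx=6,fy=6,interpolation=cv2.INTER_CUBIC))
im=manip.capture("top");cv2.imwrite("pics/top10.png",im[:,:,::-1])
E
```

```text
16.65 [ 0.5209 -0.1333  0.2114] heading -2.2382677210413657 F [-0.5833 -0.7782  0.2407] tauw [ 0.0016 -0.0372  0.0214] 0.03863677837448633
```

View pics/w10z.png

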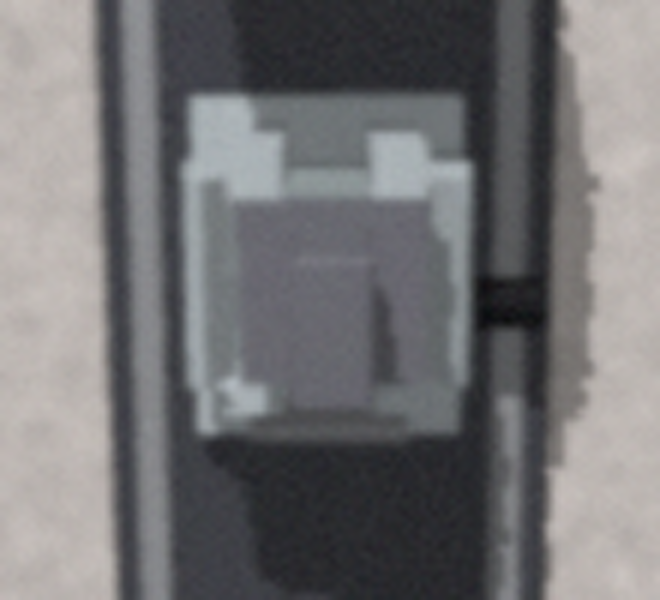

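View pics/top10.png

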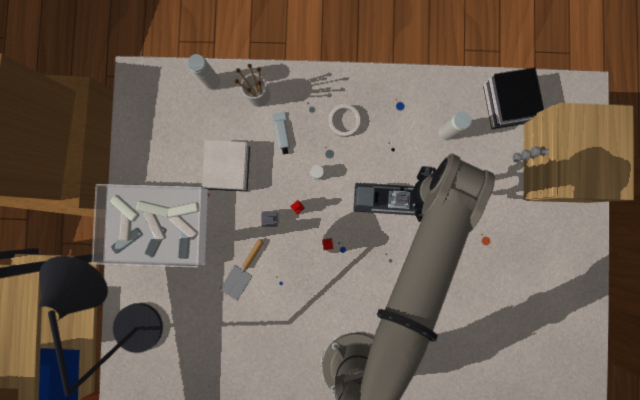

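```bash
python3 - <<'E'
from h import *
np.set_printoptions(precision=4,suppress=True)
W=lambda l,x0,y0,k:[(x0+(x+.5)/k-.5,y0+(y+.5)/k-.5) for x,y in l]
z=np.load("w10.npz");p=z["p"];R=z["R"];c=cam("wrist",dict(position=p,eef_rot=R))
P=plane(c,W([(237,198),(433,198),(243,405)],260,120,6),.08);print(P)
Q=plane(c,W([(294,260),(371,262),(372,407),(289,408)],260,120,6),.116);print(Q,Q.mean(0))
print("width",np.linalg.norm(Q[0]-Q[1]),"depth",np.linalg.norm(Q[1]-Q[2]))
F=plane(c,W([(260,198),(400,198)],260,120,6),.078);print("fence",F)
E
```

```text
[[ 0.5078 -0.0979  0.08  ]
 [ 0.5389 -0.0991  0.08  ]
 [ 0.507  -0.1316  0.08  ]]
[[ 0.5173 -0.1029  0.116 ]
 [ 0.5281 -0.1036  0.116 ]
 [ 0.5275 -0.1244  0.116 ]
 [ 0.5157 -0.1241  0.116 ]] [ 0.5222 -0.1138  0.116 ]
width 0.010769688078896772 depth 0.020802908625679416
fence [[ 0.5114 -0.0982  0.078 ]
 [ 0.5338 -0.0991  0.078 ]]
```

```bash
python3 -c "
from station import manip
print(manip.close_job())"
```

```text
the job is handed in; nothing more can be done
None
```

The cell is seated in the well of the light bench, upright and released, with its clear faces towards the lamp and the detector. I handed the job in at about 16.7 s of the 56 s allowed. The hand-in gave no verdict.

- **Grasp:** I took the cell by its tab and carried it over the bench, turned to match the bench's angle of about −2°.
- **Fence:** I felt for it in steps of 0.4 mm. Contact came at about 1.3 N, 1–2 mm from where the camera had put the fence. In the camera views the carriage sits roughly 4 mm to +y of mid position.
- **Slide down:** The cell went down the fence past the spring with about 2 to 3 N against the fence.
- **Floor:** It stopped at a height matching the 20 mm well floor to within 1 mm. I pressed up to about 8 N there, then eased off before opening the fingers.

**Last checks:**
- After release, the contact force was about zero.
- From above, the tab and the top plate line up to within about 0.5 mm, and the plate sits flush with the fence, so the cell stands upright.
- The other objects in the top view look unmoved, except the spot under the arm, which it hid.

**Disagreements:**
- The gripper read about 9.5 mm on the 12 mm tab.
- There was an upward reading of about 5 N as the fingers closed, which I took to be the fingertips resting on the cell's top plate.
- At the floor a sideways force of about 2 N appeared. It went away when I eased off.

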